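# Weigh out solder rings on the dial scale

## Task

Weigh out a batch of solder: thread the solder rings one at a time down over the spindle on the scale's dish, letting go of each, until the needle rests in the green sector, then stop. Feel for the spindle gently, never pressing the needle into the red, leave the rings you do not need lying flat on the bench, and do not disturb the spool, the foil roll or the tin of nails.

Things in the scene. Friction and masses are not known exactly. Their poses are not given: they have to be found in the camera images.
- scale: blue dial spring scale, fixed to the bench: body 115 x 130 mm, 85 mm high, a round white dial 100 mm across on its front (-x) side, leaning back; above it a round aluminium dish with an upright steel spindle for rings. Origin: centre of its underside, on the bench; z up
- dish_centre (a point): centre of the dish's upper face (132 mm across, rim 2 mm high); sinks with the dish, 137 mm above the bench when quite unloaded. The spindle's axis stands 8 mm from this point, in a direction that differs each time and is not reported (the dish sits turned anyhow; friction keeps its turn unless pushed hard): look or feel for it. See dial for the spindle's sizes
- dial (a point): centre of the dial's face, fixed on the scale's front. The spindle: round, 12 mm thick, rising 52 mm from a round foot 36 mm across and 4 mm high on the dish, so its tip is 56 mm above dish_centre. Rings go over it with 2 mm clearance all round and rest on the foot, then one on another
- needle (a joint): dial needle, rad, clockwise seen from the front, 0 (lower left) when quite unloaded. Turns 1 rad per 8 mm that the dish sinks, i.e. per 3.3 N pressing on the dish; a ring's weight turns it about 0.5. Starts at 0.75 to 1.4 by a hidden load. Green sector 2.03 to 2.61; red from 4.25 to the stop at 4.5. Shows every press of the hand too; settles in about 0.5 s
- ring_1: cast solder ring, plain grey metal: 44 mm outside, 16 mm bore, 15 mm thick, about 0.17 kg (a few per cent more or less), lying flat on the bench; origin at the centre of its underside, z axis along the bore
- ring_2: cast solder ring, plain grey metal: 44 mm outside, 16 mm bore, 15 mm thick, about 0.17 kg (a few per cent more or less), lying flat on the bench; origin at the centre of its underside, z axis along the bore
- ring_3: cast solder ring, plain grey metal: 44 mm outside, 16 mm bore, 15 mm thick, about 0.17 kg (a few per cent more or less), lying flat on the bench; origin at the centre of its underside, z axis along the bore
- ring_4: cast solder ring, plain grey metal: 44 mm outside, 16 mm bore, 15 mm thick, about 0.17 kg (a few per cent more or less), lying flat on the bench; origin at the centre of its underside, z axis along the bore
- solder_spool: solder spool, 62 x 92 mm, 40 mm high, origin under its centre; a bystander
- foil_roll_copper: roll of copper foil lying flat, 62 mm across, 7 mm high, origin under its centre; a bystander
- nail_tin: small open tin of nails, 61 mm across, 22 mm high, origin under its centre; a bystander

How it is judged:
By the outcome, as a careful person would: the job done as asked, in the order asked, and still so for the second after the job is handed in, with the robot touching nothing.
It also fails if it takes over 72 s, if anything falls off the work surface, if the arm or the gripper's body presses on something with over 40 N, if the wrist force passes 120 N, or if a joint passes its speed limit or range.

## Robot

A 6-joint arm with a two-finger parallel gripper is mounted at the origin on a cart in front of the work surface, level with it; the furniture and walls round the work are solid. World frame = base frame: x ahead of the robot, y to its left, z up, the work surface at z = 0. Lengths are in m, angles in degrees, forces in N, time in s.
With the tool pointing down it reaches from about 0.4 to 0.825 m from the base axis. Payload 7 kg.
Tool frame: the origin (TCP) lies midway between the tips of the shut fingers; the grasp point (between the pads) lies 19 mm behind it; z points along the fingers, x is the direction in which the jaws open and shut, and the axes are right-handed (so a half turn about z gives the same grasp; the last joint's range is limited). The gripper opens to 88 mm and grips with 3 to 60 N. Pads are 19 mm wide; open, the fingers measure 130 mm over their backs; the gripper's body (78 mm by 193 mm) begins 47 mm behind the grasp point.
Start: joints at [84.173, 20.546, 0.682, 0, -70.136, -16.507], TCP at [0.257, 0.624, 0.195] pointing down, gripper open.
Joint ranges: [-176.03, 176.03], [-82.01, 121.73], [-58.28, 71.71], [-173.87, 95.51], [-174.79, -0.11], [-173.66, 173.66]. Speed limits (degrees/s): [136.94, 136.94, 172.46, 180, 180, 180].

## Interface

Orientations are given as [roll, pitch, yaw] about the fixed x, y, z axes, in that order (R = Rz(yaw) Ry(pitch) Rx(roll)).
In Python, from plant import ctrl, vision, nets gives the robot as it stands.
- The arm moves only by the shell command python3 -m jog 'ROWS'. ROWS is text: rows parted by semicolons, each of 7 numbers parted by spaces: the turn, a rotation vector about the tool's x, y, z in units of 0.1 rad (1.0 is 0.1 rad), then the shift along the tool's x, y, z in units of 4 cm (1.0 is 4 cm), then the opening, from -1 (shut) to 1 (fully open). In form: rx ry rz x y z jaw; .... A call has 1 to 8 rows; each row shifts and turns the commanded pose from where the row before left it, along the tool's axes as they then stand; what a row does not reach is not made up. A row lasts 1/8 s, in which the tool goes at most 62.5 mm and 10.7 degrees, less where a joint would pass 70% of its speed; a pose out of reach is approached as far as the arm can. A call with a number of a shift or a turn outside -1 to 1 is refused whole. A call with a gripper value outside its range is refused whole. The fingers move at their own pace and stop on an object; the grip force is fixed at half the most. Time passes only in rows, so rows that do not move let the fingers close. It gives the time, the measured TCP pose, the force and the opening at its end, in the units of the state.
- ctrl.get_obs(): the state, without advancing time (a new reading comes with each control period).
- vision.snapshot(name): name is "scene" or "top" or "wrist"; returns (picture, depth): 400x640x3 uint8, red, green, blue; 400x640 float32, m along the optical axis (not along the pixel's ray), 0 where there is no reading.
- vision.camera_info(name): a dict with "camera_matrix" (3x3 intrinsics, pixels), "D" ([k1, k2, p1, p2, k3] as OpenCV has them; the pictures are not rectified), "camera_from_world" (4x4, takes a point from world to camera coordinates); the wrist camera has in their place "tool_from_camera" (4x4, takes a point from camera to tool coordinates, whose origin is the TCP and whose axes are the tool frame's). Camera axes: x right, y down, z forward; pixel columns grow to the right and rows downward; lengths in m; the calibration is good to about 2 mm. A picture is of the moment at which its call begins: read the wrist's pose just before it. camera_info takes no time and is no camera call.
- ctrl.close_job(): hands the job in, once; it reports no verdict.
Trained networks look in the newest picture that a camera, given by its name, has taken for a name from the list of things; names that differ only in an ending like _2 or _b are one class to them, and where a whole thing is asked for, a point or a joint stands for the part that bears it (a point fixed in the world has none). Each returns a list of dicts, best first, with "score" (0 to 1); they miss things now and then, are a little off and sometimes report something else, mostly with a low value. They report only what shows in the picture. A call takes as long as a camera call.
- nets.boxes_of(target, camera): "location" ([x, y, z] in m, in world coordinates, good to about 4 mm: the middle of the surface that is visible of it).
The state is a dict: "clock": time; "joint_pos": joint angles; "qvel": joint speeds; "tau": joint torques, N m; "tool_pos": TCP position; "orientation": TCP orientation; "force": force on the tool from outside, world axes, zero at the start; "moment": the same for the moment, N m; "opening": finger opening in m.
Only numpy, scipy, OpenCV 4.12 (cv2) and the standard library are available. Lean on these libraries where they do the work, as an engineer would, in place of code of your own. Each camera call takes 0.05 s, during which the arm holds its last target.

## Working session

There is one attempt and no reset: what is moved stays moved. The work goes in short steps, Python scripts to look and compute and a shell command to move; the robot and the scene stay as the last step left them, time stands still between calls to the robot, and variables do not carry over. Pictures are saved under pics/ and viewed, and the job is handed in when it is done.

```bash
ls; mkdir -p pics; python3 - <<'E'
from plant import ctrl, vision, nets
import cv2
o=ctrl.get_obs(); print(o)
for c in ["scene","top","wrist"]:
    p,d=vision.snapshot(c); cv2.imwrite(f"pics/{c}0.png",p[:,:,::-1])
    if c!="wrist":
        for t in ["ring_1","scale","dish_centre","dial","solder_spool","foil_roll_copper","nail_tin"]:
            for b in nets.boxes_of(t,c)[:6]: print(c,t,b)
E
```

```text
pics
{'clock': 0.0, 'joint_pos': array([ 8.41733122e+01,  2.05933070e+01,  6.32755194e-01, -2.06872503e-02,
       -7.01356566e+01, -1.65062128e+01]), 'qvel': array([-0.06154488,  0.01715485,  0.0270059 , -0.05318205, -0.03686369,
       -0.02062418]), 'tau': array([ 4.19389371e-04, -5.82715809e+01,  2.93070495e+01,  6.99703753e+00,
        6.97188894e-03, -1.59509377e-04]), 'tool_pos': array([0.25631764, 0.62384352, 0.19429209]), 'orientation': array([-1.79991308e+02, -9.77693417e-02, -1.12339954e+02]), 'force': array([-0.28826125, -0.04712144,  0.23972033]), 'moment': array([-0.02728847, -0.02126023, -0.0120174 ]), 'opening': 0.08759265353263919}
scene ring_1 {'location': [0.445, -0.0159, 0.0153], 'score': 0.92}
scene ring_1 {'location': [0.4292, 0.0711, 0.0157], 'score': 0.86}
scene ring_1 {'location': [0.4276, -0.1879, 0.0093], 'score': 0.8}
scene ring_1 {'location': [0.4379, -0.1084, 0.0133], 'score': 0.78}
scene scale {'location': [0.6196, 0.0372, 0.0821], 'score': 0.6}
scene dish_centre {'location': [0.6494, 0.019, 0.1243], 'score': 0.58}
scene dish_centre {'location': [0.6115
[... 225 characters left out ...]
9, 0.0096], 'score': 0.59}
scene nail_tin {'location': [0.7482, -0.2082, 0.0101], 'score': 0.67}
top ring_1 {'location': [0.4394, -0.1114, 0.0144], 'score': 0.8}
top ring_1 {'location': [0.4483, -0.021, 0.0159], 'score': 0.56}
top scale {'location': [0.632, 0.0137, 0.127], 'score': 0.89}
top scale {'location': [0.4248, -0.192, 0.0152], 'score': 0.72}
top dish_centre {'location': [0.6527, 0.0095, 0.1267], 'score': 0.81}
top dial {'location': [0.6355, 0.0062, 0.1282], 'score': 0.89}
top solder_spool {'location': [0.3725, -0.2922, 0.039], 'score': 0.62}
top foil_roll_copper {'location': [0.6063, -0.2154, 0.0067], 'score': 0.56}
top nail_tin {'location': [0.7512, -0.1931, 0.0021], 'score': 0.67}
```

View pics/scene0.png

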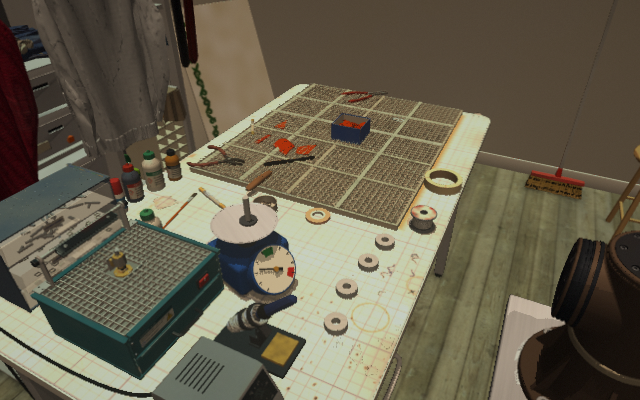

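View pics/top0.png

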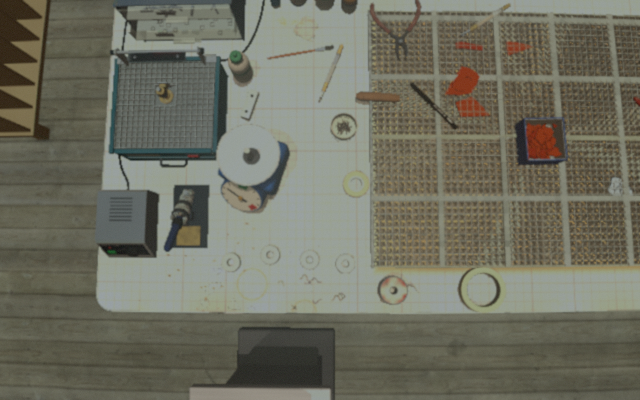

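View pics/wrist0.png

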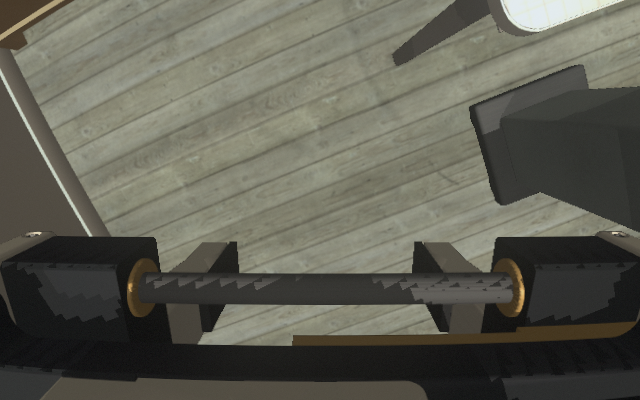

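```bash
cat > h.py <<'E'
from plant import ctrl, vision, nets
import cv2, numpy as np
from scipy.spatial.transform import Rotation as R
def snap(c):
    o=ctrl.get_obs(); p,d=vision.snapshot(c); return p,d,o
def cfw(c,o=None):
    i=vision.camera_info(c); K=np.array(i["camera_matrix"]); D=np.array(i["D"],float)
    if c=="wrist":
        T=np.eye(4);T[:3,:3]=R.from_euler("xyz",o["orientation"],degrees=True).as_matrix();T[:3,3]=o["tool_pos"]
        M=T@np.array(i["tool_from_camera"]); return K,D,np.linalg.inv(M)
    return K,D,np.array(i["camera_from_world"])
def world(c,uv,z,o=None):
    K,D,M=cfw(c,o); uv=np.array(uv,float).reshape(-1,1,2)
    n=cv2.undistortPoints(uv,K,D).reshape(-1,2); z=np.broadcast_to(z,len(n))
    P=np.c_[n*z[:,None],z]; Mi=np.linalg.inv(M); return P@Mi[:3,:3].T+Mi[:3,3]
def plane(c,uv,h,o=None):
    "intersection of pixel ray with world z=h"
    a=world(c,uv,1.,o); C=np.linalg.inv(cfw(c,o)[2])[:3,3]; return C+(a-C)*((h-C[2])/(a[:,2]-C[2]))[:,None]
def cloud(c,d,o=None):
    v,u=np.mgrid[0:400,0:640]; P=world(c,np.c_[u.ravel(),v.ravel()],d.ravel(),o).reshape(400,640,3); P[d==0]=np.nan; return P
def proj(c,P,o=None):
    K,D,M=cfw(c,o); return cv2.projectPoints(np.array(P,float).reshape(-1,1,3),cv2.Rodrigues(M[:3,:3])[0],M[:3,3],K,D)[0].reshape(-1,2)
def crop(p,u0,v0,u1,v1,s,name): cv2.imwrite(name,cv2.resize(p[v0:v1,u0:u1,::-1],None,fx=s,fy=s,interpolation=cv2.INTER_CUBIC))
E
python3 - <<'E'
from h import *
ps,ds,_=snap("scene"); pt,dt,_=snap("top")
crop(ps,200,180,320,310,4.5,"pics/dial1.png"); crop(pt,200,110,370,280,3.5,"pics/topc1.png")
S=cloud("scene",ds);T=cloud("top",dt)
np.savez("c0.npz",S=S,T=T)
print("spindle-ish top", T[140:170:5,235:270:5,2].round(3))
for c,P in(("scene",S),("top",T)):
    for nm,(x,y) in dict(r1=(.445,-.018),r2=(.43,.071),r3=(.426,-.19),r4=(.438,-.11)).items():
        m=(np.hypot(P[...,0]-x,P[...,1]-y)<.035)&(P[...,2]>.010)&(P[...,2]<.025)
        q=P[m]; 
        if len(q)>5:
            (cx,cy),r=cv2.minEnclosingCircle(q[:,:2].astype(np.float32)); print(c,nm,len(q),np.round([cx,cy,r],4),q[:,2].mean().round(4), q.mean(0).round(4))
    # tall map
    m=(P[...,2]>.16)&(P[...,0]>.3)&(P[...,0]<1)&(P[...,1]>-.3)&(P[...,1]<.7)
    q=P[m]; print(c,"tall",len(q))
    for yb in np.arange(-.3,.7,.1):
        s=P[(P[...,1]>yb)&(P[...,1]<yb+.1)&(P[...,0]>.3)&(P[...,0]<.85)]
        if len(s): print(round(yb,1),"max z",np.round(s[np.argmax(s[:,2])],3))
E
```

```text
spindle-ish top [[0.131 0.128 0.127 0.124 0.126 0.129 0.128]
 [0.128 0.129 0.127 0.129 0.126 0.124 0.128]
 [0.127 0.127 0.181 0.133 0.131 0.128 0.127]
 [0.13  0.13  0.132 0.16  0.132 0.125 0.129]
 [0.13  0.13  0.132 0.134 0.128 0.127 0.127]
 [0.128 0.13  0.126 0.125 0.13  0.128 0.128]]
scene r1 275 [ 0.4462 -0.0206  0.0225] 0.0147 [ 0.4462 -0.0194  0.0147]
scene r2 353 [0.4301 0.0693 0.0228] 0.0145 [0.4288 0.0703 0.0145]
scene r3 199 [ 0.4275 -0.1914  0.0233] 0.0148 [ 0.4267 -0.1892  0.0148]
scene r4 233 [ 0.4356 -0.1106  0.0224] 0.0148 [ 0.4352 -0.1086  0.0148]
scene tall 2699
-0.3 max z [ 0.36  -0.295  0.045]
-0.2 max z [ 0.713 -0.185  0.025]
-0.1 max z [ 0.646 -0.001  0.134]
0.0 max z [0.65  0.008 0.185]
0.1 max z [0.845 0.145 0.173]
0.2 max z [0.849 0.244 0.174]
0.3 max z [0.77  0.31  0.112]
top r1 239 [ 0.4495 -0.0204  0.022 ] 0.0148 [ 0.4486 -0.0201  0.0148]
top r2 249 [0.4315 0.0676 0.0221] 0.0149 [0.4316 0.068  0.0149]
top r3 236 [ 0.4296 -0.1916  0.0215] 0.0148 [ 0.4286 -0.1915  0.0148]
top r4 242 [ 0.4374 -0.1104  0.0211] 0.0148 [ 0.4373 -0.1105  0.0148]
top tall 1650
-0.3 max z [ 0.381 -0.275  0.045]
-0.2 max z [ 0.714 -0.19   0.025]
-0.1 max z [ 0.653 -0.007  0.135]
0.0 max z [0.654 0.006 0.187]
0.1 max z [0.85  0.163 0.175]
0.2 max z [0.845 0.233 0.174]
0.3 max z [0.801 0.307 0.116]
```

View pics/dial1.png

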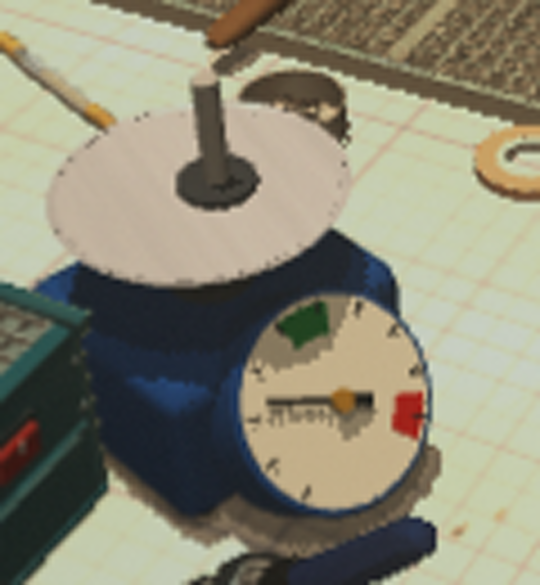

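View pics/topc1.png

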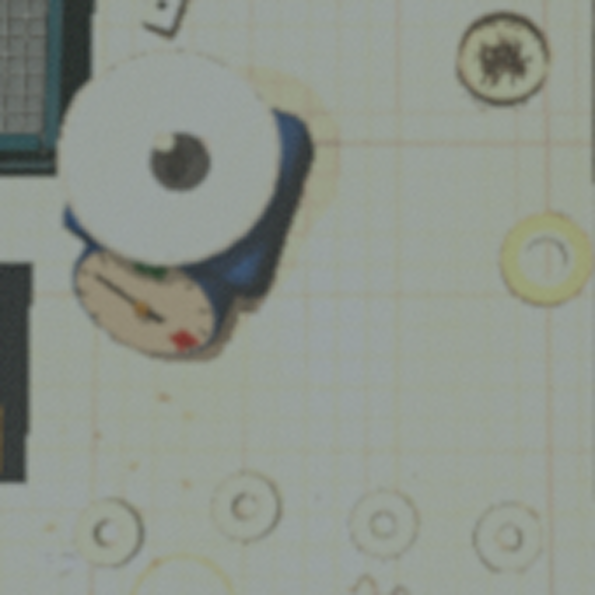

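```bash
cat >> h.py <<'E'
def plan(yaw0,target,start,n,dyaw=0,nrot=1,jaw=1):
    d=(np.array(target)-np.array(start))/n; y=yaw0
    for k in range(n):
        M=(R.from_euler("z",y,degrees=True)*R.from_euler("x",180,degrees=True)).as_matrix()
        t=M.T@d/.04; ry=dyaw/nrot if k<nrot else 0
        print(f"0 0 {-np.radians(ry)/.1:.2f} {t[0]:.2f} {t[1]:.2f} {t[2]:.2f} {jaw};",end=" " if (k+1)%8 else "\n"); y+=ry
    print()
E
python3 - <<'E'
from h import *
plan(-112.34,[.431,.069,.2],[.256,.624,.195],16,-67.66,12)
S=np.load("c0.npz");T=S["T"];P=S["S"]
for n,Q in(("top",T),("scene",P)):
    near=np.hypot(Q[...,0]-.652,Q[...,1]-.006)<.03
    for lo,hi in((.17,.20),(.145,.17)):
        m=near&(Q[...,2]>lo)&(Q[...,2]<hi); v,u=np.nonzero(m); print(n,lo,m.sum(),np.c_[u,v].mean(0), Q[m].mean(0).round(4), np.median(Q[m],0).round(4))
    m=(Q[...,2]>.115)&(Q[...,2]<.14)&(np.hypot(Q[...,0]-.65,Q[...,1]-.006)<.09); (a,b),r=cv2.minEnclosingCircle(Q[m][:,:2].astype(np.float32)); print(n,"dish",a,b,r,np.median(Q[m][:,2]))
# colour based, subpixel
print("top tip",plane("top",[[200+162/3.5,110+142/3.5]],.185),"foot",plane("top",[[200+180/3.5,110+162/3.5]],.132))
print("scene tip",plane("scene",[[200+204/4.5,180+75/4.5]],.184),"foot",plane("scene",[[200+217/4.5,180+181/4.5]],.132))
E
```

```text
0 0 0.98 0.70 -0.58 -0.01 1; 0 0 0.98 0.64 -0.65 -0.01 1; 0 0 0.98 0.57 -0.71 -0.01 1; 0 0 0.98 0.50 -0.76 -0.01 1; 0 0 0.98 0.42 -0.81 -0.01 1; 0 0 0.98 0.34 -0.84 -0.01 1; 0 0 0.98 0.26 -0.87 -0.01 1; 0 0 0.98 0.17 -0.89 -0.01 1;
0 0 0.98 0.08 -0.91 -0.01 1; 0 0 0.98 -0.01 -0.91 -0.01 1; 0 0 0.98 -0.10 -0.90 -0.01 1; 0 0 0.98 -0.19 -0.89 -0.01 1; 0 0 -0.00 -0.27 -0.87 -0.01 1; 0 0 -0.00 -0.27 -0.87 -0.01 1; 0 0 -0.00 -0.27 -0.87 -0.01 1; 0 0 -0.00 -0.27 -0.87 -0.01 1;

top 0.17 35 [246.6 151. ] [0.6492 0.0057 0.1819] [0.6489 0.006  0.1833]
top 0.145 22 [249.59090909 154.77272727] [0.6469 0.0039 0.1577] [0.6464 0.003  0.1583]
top dish 0.6562100052833557 0.01831670105457306 0.07154259085655212 0.1278050333628612
scene 0.17 56 [245.26785714 200.14285714] [0.6477 0.0084 0.1793] [0.647  0.0089 0.1801]
scene 0.145 66 [246.39393939 209.72727273] [0.6472 0.0091 0.1576] [0.6462 0.0099 0.1575]
scene dish 0.6547743678092957 0.01268309261649847 0.06782393902540207 0.1280862455701015
top tip [[0.64935829 0.00576072 0.185     ]] foot [[0.64928922 0.0044638  0.132     ]]
scene tip [[0.64988474 0.00414124 0.184     ]] foot [[0.64654812 0.00819933 0.132     ]]
```

```bash
python3 -m jog '0 0 0.98 0.70 -0.58 -0.1 1; 0 0 0.98 0.64 -0.65 -0.1 1; 0 0 0.98 0.57 -0.71 0 1; 0 0 0.98 0.50 -0.76 0 1; 0 0 0.98 0.42 -0.81 0 1; 0 0 0.98 0.34 -0.84 0 1; 0 0 0.98 0.26 -0.87 0 1; 0 0 0.98 0.17 -0.89 0 1'
```

```text
clock: 1.95
tool_pos: [0.3444, 0.3458, 0.2035]
orientation: [180.0, 0.0, -157.4]
force: [0.1, -0.8, 0.9]
opening: 0.0879
```

```bash
python3 -m jog '0 0 0.98 0.08 -0.91 0 1; 0 0 0.98 0 -0.91 0 1; 0 0 0.98 -0.10 -0.90 0 1; 0 0 0.98 -0.19 -0.89 0 1; 0 0 0 -0.27 -0.87 0 1; 0 0 0 -0.27 -0.87 0 0.6; 0 0 0 -0.27 -0.87 0 0.6; 0 0 0 -0.27 -0.87 0 0.6'; python3 - <<'E'
from h import *
p,d,o=snap("wrist"); print(o["clock"],o["tool_pos"],o["orientation"],o["opening"],o["force"]); cv2.imwrite("pics/w1.png",p[:,:,::-1])
E
```

```text
clock: 2.95
tool_pos: [0.4325, 0.0681, 0.2036]
orientation: [180.0, 0.0, -179.7]
force: [0.6, 0.9, 0.2]
opening: 0.0705
2.95 [0.43248208 0.06809866 0.20361901] [ 1.79971094e+02  4.63901653e-02 -1.79701275e+02] 0.07050380545824662 [0.57838246 0.90556566 0.24819882]
```

View pics/w1.png

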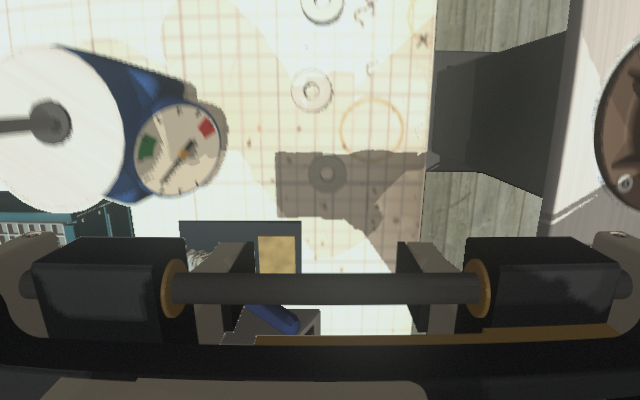

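```bash
python3 - <<'E'
from h import *
p,d,o=snap("wrist"); 
C=np.linalg.inv(cfw("wrist",o)[2]); print("cam",C[:3].round(3))
print(proj("wrist",[[.431,.069,.015],[.4475,-.0204,.015],[.649,.006,.184],o["tool_pos"]],o))
W=cloud("wrist",d,o)
for nm,(x,y) in dict(r1=(.448,-.02),r2=(.431,.069)).items():
    m=(np.hypot(W[...,0]-x,W[...,1]-y)<.035)&(W[...,2]>.008)&(W[...,2]<.025); q=W[m]
    (cx,cy),r=cv2.minEnclosingCircle(q[:,:2].astype(np.float32)); v,u=np.nonzero(m); print(nm,len(q),cx,cy,r,q.mean(0).round(4),u.mean(),v.mean())
print("spindle foot",plane("wrist",[[53,124]],.132,o))
print(W[120:180:20,0:60:20])
E
```

```text
cam [[-1.    -0.004 -0.001  0.433]
 [-0.004  0.964  0.267 -0.006]
 [-0.     0.267 -0.964  0.393]]
[[326.95757984 179.2554916 ]
 [311.84075511  96.20313285]
 [ -6.86009939 135.06952304]
 [325.46281796 235.82649765]]
r1 1186 0.4474388062953949 -0.02138335257768631 0.021851921454072 [ 0.4475 -0.0215  0.0148] 311.86172006745363 95.04637436762226
r2 1033 0.42986223101615906 0.06845925748348236 0.021831974387168884 [0.43   0.0679 0.0149] 327.8867376573088 178.1868344627299
spindle foot [[0.64590146 0.00186485 0.132     ]]
[[[ 0.69731941 -0.00277249  0.12810119]
  [ 0.67922135 -0.00206321  0.1271763 ]
  [ 0.65726215 -0.00152704  0.13139897]]

 [[ 0.64492144  0.00936957  0.18347515]
  [ 0.68141157  0.01383323  0.12839955]
  [ 0.66053005  0.01407405  0.13112636]]

 [[ 0.70524755  0.02992401  0.12767504]
  [ 0.68590124  0.03029415  0.12745988]
  [ 0.66645368  0.03049445  0.12811891]]]
```

```bash
python3 -m jog '0 0 -0.05 0.06 0 0.9 0.6; 0 0 0 0 0 0.9 0.6; 0 0 0 0 0 0.9 0.6; 0 0 0 0 0 0.9 0.6; 0 0 0 0 0 0.8 0.6; 0 0 0 0 0 0.4 0.6; 0 0 0 0 0 0.2 0.6; 0 0 0 0 0 0 0.6'; python3 - <<'E'
from h import *
o=ctrl.get_obs(); print(o["tool_pos"],o["orientation"],o["force"])
E
```

```text
clock: 4.05
tool_pos: [0.4298, 0.0694, 0.0032]
orientation: [-180.0, -0.0, -179.4]
force: [-0.5, -0.0, 0.3]
opening: 0.0701
[0.4297786  0.0693551  0.00322734] [-1.79982945e+02 -1.92577216e-02 -1.79412746e+02] [-0.46240422 -0.03256004  0.31108904]
```

```bash
python3 -m jog '0 0 0 0 0 0 -1; 0 0 0 0 0 0 -1; 0 0 0 0 0 0 -1; 0 0 0 0 0 0 -1'
```

```text
clock: 4.55
tool_pos: [0.4299, 0.0693, 0.0035]
orientation: [180.0, 0.0, -179.4]
force: [-0.6, 0.2, -0.1]
opening: 0.0356
```

```bash
python3 -m jog '0 0 0 0 0 0 -1'; python3 - <<'E'
from h import *
p,d,o=snap("wrist"); print(o["opening"]); cv2.imwrite("pics/w2.png",p[:,:,::-1])
p,d,o=snap("top"); crop(p,200,150,370,280,4,"pics/t2.png")
E
```

```text
clock: 4.68
tool_pos: [0.4298, 0.0692, 0.0033]
orientation: [180.0, 0.0, -179.4]
force: [-0.1, -0.3, 0.0]
opening: 0.0255
0.025481374782340055
```

View pics/w2.png

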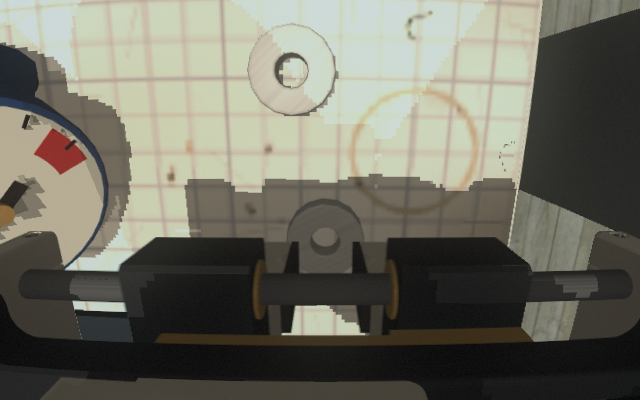

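```bash
python3 -m jog '0 0 0 0 0 0 0.6; 0 0 0 0 0 0 0.6; 0 0 0 0 0 0 0.6; 0 0 0 0 0 -0.9 0.6; 0 0 0 0 0 -0.9 0.6; 0 0 0 0 0 0 0.6'; python3 - <<'E'
from h import *
p,d,o=snap("wrist"); print(o["opening"],o["tool_pos"]); cv2.imwrite("pics/w3.png",p[:,:,::-1])
W=cloud("wrist",d,o)
m=(np.hypot(W[...,0]-.43,W[...,1]-.06)<.045)&(W[...,2]>.008)&(W[...,2]<.025); q=W[m]
(cx,cy),r=cv2.minEnclosingCircle(q[:,:2].astype(np.float32)); v,u=np.nonzero(m); print(len(q),cx,cy,r,q.mean(0).round(4),u.mean(),v.mean())
p,d,o=snap("scene"); W=cloud("scene",d,o)
m=(np.hypot(W[...,0]-.43,W[...,1]-.06)<.045)&(W[...,2]>.01)&(W[...,2]<.025); q=W[m]
(cx,cy),r=cv2.minEnclosingCircle(q[:,:2].astype(np.float32));print(len(q),cx,cy,r)
crop(p,200,180,440,380,3,"pics/s3.png")
E
```

```text
clock: 5.52
tool_pos: [0.4316, 0.0703, 0.0777]
orientation: [179.8, 0.3, -179.4]
force: [-0.2, -0.3, -0.8]
opening: 0.0683
0.06825777407063803 [0.4316276  0.0702666  0.07772381]
2191 0.43015363812446594 0.06852538883686066 0.022059619426727295 [0.43   0.0674 0.0147] 327.9525330899133 202.70880876312185
349 0.4298538267612457 0.06840918958187103 0.02282566949725151
```

View pics/w3.png

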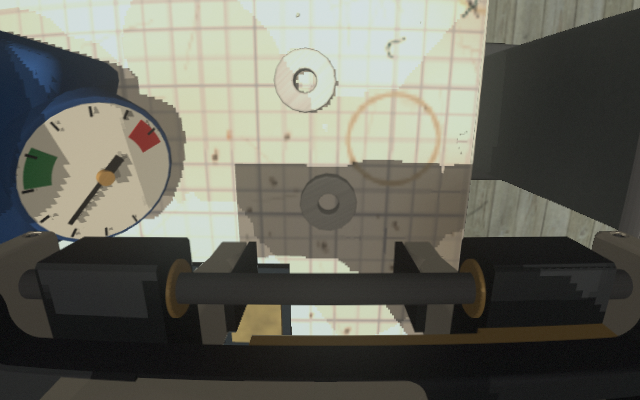

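View pics/s3.png

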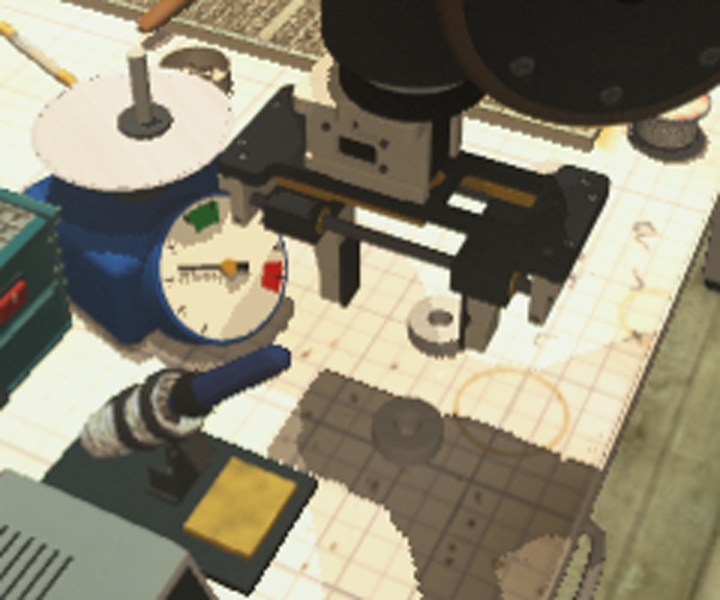

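```bash
python3 - <<'E'
from h import *
p,d,o=snap("wrist"); W=cloud("wrist",d,o); print(o["tool_pos"])
for v in (238,241,244,248,255,270,310,330):
  for u in (215,235,245,250,402,420): print(v,u,p[v,u],W[v,u].round(3))
p,d,o=snap("scene"); W=cloud("scene",d,o)
# scene: finger tips at (200+335/3,180+300/3),(200+475/3,180+350/3)
for u,v in ((311,278),(318,279),(316,270),(355,294),(359,295),(358,288)): print(u,v,W[v,u].round(3))
print(proj("scene",[o["tool_pos"]]))
print(np.array(vision.camera_info("wrist")["tool_from_camera"]).round(3))
E
```

```text
[0.42970761 0.06926407 0.07528283]
238 215 [208 220 205] [0.521 0.101 0.   ]
238 235 [204 215 196] [0.504 0.1   0.001]
238 245 [142 134 118] [ 0.496  0.1   -0.   ]
238 250 [148 137 122] [0.492 0.1   0.001]
238 402 [105  97  85] [0.366 0.099 0.   ]
238 420 [98 91 78] [ 0.351  0.099 -0.   ]
241 215 [208 220 207] [0.521 0.103 0.   ]
241 235 [171 180 162] [0.504 0.103 0.001]
241 245 [135 126 112] [0.496 0.103 0.   ]
241 250 [104  98  86] [0.467 0.06  0.108]
241 402 [69 64 58] [0.392 0.06  0.107]
241 420 [90 83 73] [0.351 0.102 0.   ]
244 215 [208 220 211] [0.521 0.106 0.   ]
244 235 [81 78 68] [0.473 0.059 0.114]
244 245 [101  95  83] [0.496 0.105 0.001]
244 250 [40 41 37] [0.466 0.06  0.112]
244 402 [30 27 26] [0.393 0.06  0.111]
244 420 [74 70 60] [0.385 0.058 0.114]
248 215 [151 157 147] [0.522 0.109 0.001]
248 235 [82 79 69] [0.471 0.059 0.119]
248 245 [41 42 38] [0.467 0.06  0.117]
248 250 [39 39 35] [0.465 0.06  0.116]
248 402 [32 29 27] [0.394 0.059 0.116]
248 420 [74 70 60] [0.387 0.058 0.12 ]
255 215 [81 79 68] [0.478 0.059 0.128]
255 235 [75 72 63] [0.47  0.059 0.126]
255 245 [
[... 489 characters left out ...]
.158 0.017]
310 250 [153 135  90] [0.491 0.158 0.017]
310 402 [99 92 82] [0.361 0.167 0.   ]
310 420 [30 29 26] [0.394 0.07  0.153]
330 215 [63 59 52] [0.468 0.072 0.163]
330 235 [102  94  72] [0.465 0.08  0.151]
330 245 [152 134  87] [0.497 0.177 0.017]
330 250 [144 127  84] [0.492 0.177 0.017]
330 402 [148 138 122] [0.359 0.188 0.   ]
330 420 [27 27 26] [0.393 0.078 0.153]
311 278 [0.471 0.082 0.118]
318 279 [0.464 0.07  0.108]
316 270 [0.464 0.076 0.134]
355 294 [0.392 0.077 0.111]
359 295 [0.384 0.08  0.116]
358 288 [0.386 0.079 0.13 ]
[[335.96217142 298.58087414]]
[[ 1.    -0.    -0.    -0.   ]
 [ 0.     0.964  0.268 -0.071]
 [ 0.    -0.268  0.964 -0.189]
 [ 0.     0.     0.     1.   ]]
```

```bash
python3 -m jog '0 0 0 0 0 0 0; 0 0 0 0 0 0 0; 0 0 0 0 0 0 0; 0 0 0 0 0 0 0;0 0 0 0 0 0 0'; python3 - <<'E'
from h import *
p,d,o=snap("wrist"); print(o["opening"],o["tool_pos"]); W=cloud("wrist",d,o)
m=(W[...,2]>.06)&(W[...,2]<.118)&(np.abs(W[...,1]-.069)<.03)&(np.abs(W[...,0]-.43)<.06)
print(m.sum(), np.nanmin(W[m][:,2])); q=W[m]; print(q[np.argsort(q[:,2])[:15]].round(3)); print("y range",q[:,1].min(),q[:,1].max(),"x",np.unique(q[:,0].round(3)))
cv2.imwrite("pics/w4.png",p[:,:,::-1])
E
```

```text
clock: 6.35
tool_pos: [0.4298, 0.0692, 0.0752]
orientation: [180.0, 0.0, -179.4]
force: [-0.2, -0.2, -0.2]
opening: 0.0441
0.044059678513977525 [0.42981769 0.06919636 0.07524794]
567 0.10553497159844322
[[0.452 0.066 0.106]
 [0.408 0.065 0.106]
 [0.452 0.067 0.106]
 [0.452 0.07  0.107]
 [0.407 0.071 0.107]
 [0.452 0.061 0.107]
 [0.452 0.066 0.107]
 [0.452 0.068 0.107]
 [0.452 0.068 0.107]
 [0.452 0.069 0.107]
 [0.408 0.067 0.107]
 [0.408 0.069 0.107]
 [0.454 0.061 0.107]
 [0.452 0.067 0.107]
 [0.408 0.066 0.107]]
y range 0.05774194881425479 0.07566165830903651 x [0.392 0.393 0.394 0.395 0.396 0.397 0.398 0.399 0.4   0.401 0.402 0.403
 0.404 0.405 0.406 0.407 0.408 0.452 0.453 0.454 0.455 0.456 0.457 0.458
 0.459 0.46  0.461 0.462 0.463 0.464 0.465 0.466 0.467 0.468]
```

View pics/w4.png

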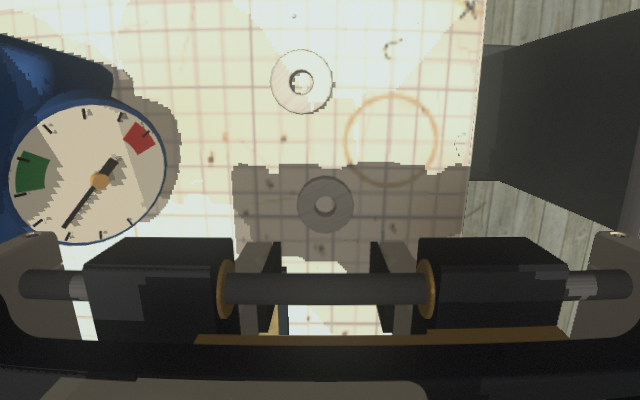

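```bash
python3 - <<'E'
from h import *
p,d,o=snap("wrist"); W=cloud("wrist",d,o); print(o["tool_pos"])
for v in (245,260,272,275,280,288,300,305,320,333,340,350,360,380,395): print(v,[ (u,W[v,u].round(3).tolist()) for u in (150,262,320)])
E
```

```text
[0.42977445 0.06918488 0.07525779]
245 [(150, [0.476, 0.032, 0.182]), (262, [0.46, 0.059, 0.115]), (320, [0.434, 0.105, 0.002])]
260 [(150, [0.472, 0.032, 0.192]), (262, [0.458, 0.061, 0.127]), (320, [0.434, 0.119, 0.0])]
272 [(150, [0.47, 0.033, 0.196]), (262, [0.455, 0.06, 0.141]), (320, [0.434, 0.13, -0.0])]
275 [(150, [0.469, 0.033, 0.197]), (262, [0.446, 0.038, 0.186]), (320, [0.432, 0.038, 0.186])]
280 [(150, [0.469, 0.034, 0.197]), (262, [0.446, 0.039, 0.188]), (320, [0.431, 0.038, 0.188])]
288 [(150, [0.47, 0.037, 0.196]), (262, [0.446, 0.04, 0.189]), (320, [0.431, 0.04, 0.189])]
300 [(150, [0.471, 0.041, 0.195]), (262, [0.446, 0.043, 0.19]), (320, [0.431, 0.043, 0.191])]
305 [(150, [0.471, 0.041, 0.196]), (262, [0.453, 0.067, 0.153]), (320, [0.434, 0.162, 0.001])]
320 [(150, [0.472, 0.046, 0.196]), (262, [0.454, 0.074, 0.152]), (320, [0.434, 0.176, 0.002])]
333 [(150, [0.472, 0.05, 0.196]), (262, [0.483, 0.18, 0.016]), (320, [0.433, 0.19, 0.001])]
340 [(150, [0.472, 0.05, 0.197]), (262, [0.444, 0.047, 0.201]), (320, [0.431, 0.047, 0.2])]
350 [(150, [0.466, 0.045, 0.208]), (262, [0.443, 0.044, 0.207]), (320, [0.431, 0.045, 0.206])]
360 [(150, [0.465, 0.045, 0.21]), (262, [0.442, 0.044, 0.21]), (320, [0.431, 0.044, 0.211])]
380 [(150, [0.463, 0.046, 0.214]), (262, [0.442, 0.045, 0.214]), (320, [0.431, 0.044, 0.215])]
395 [(150, [0.461, 0.047, 0.217]), (262, [0.441, 0.044, 0.219]), (320, [0.431, 0.044, 0.218])]
```

```bash
python3 -m jog '0 0 0 0 -0.03 0 0.6; 0 0 0 0 0 0.4 0.6; 0 0 0 0 0 0.7 0.6; 0 0 0 0 0 0.7 0.6; 0 0 0 0 0 0.45 0.6; 0 0 0 0 0 0.2 0.6; 0 0 0 0 0 0.05 0.6; 0 0 0 0 0 0 0.6'; python3 - <<'E'
from h import *
p,d,o=snap("wrist"); print(o["tool_pos"],o["force"]);cv2.imwrite("pics/w5.png",p[:,:,::-1])
E
```

```text
clock: 7.45
tool_pos: [0.4302, 0.0682, -0.0243]
orientation: [180.0, 0.0, -179.4]
force: [0.3, 0.6, 0.1]
opening: 0.0702
[ 0.43020291  0.06820456 -0.02428155] [0.25807816 0.59635507 0.12408327]
```

View pics/w5.png

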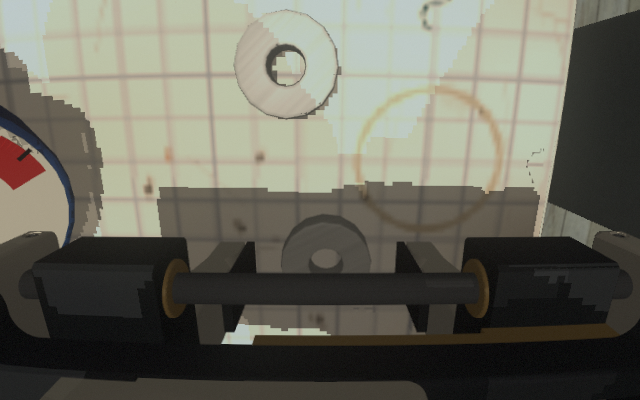

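```bash
python3 -m jog '0 0 0 0 0 0.07 0.3; 0 0 0 0 0 0 -0.2; 0 0 0 0 0 0 -1; 0 0 0 0 0 0 -1; 0 0 0 0 0 0 -1; 0 0 0 0 0 0 -1'
```

```text
clock: 8.25
tool_pos: [0.4299, 0.0681, -0.0274]
orientation: [180.0, 0.0, -179.4]
force: [-0.5, 0.2, 3.3]
opening: 0.0432
```

```bash
python3 -m jog '0 0 0 0 0 -0.6 -1; 0 0 0 0 0 -0.95 -1; 0 0 0 0 0 -0.95 -1; 0 0 0 -0.2 -0.1 -0.95 -1; 0 0 0 -0.8 -0.4 -0.95 -1; 0 0 0 -0.9 -0.4 -0.95 -1; 0 0 0 -0.9 -0.4 -0.2 -1; 0 0 0 -0.5 -0.25 0 -1'; python3 - <<'E'
from h import *
p,d,o=snap("wrist"); print(o["tool_pos"],o["force"]);cv2.imwrite("pics/w6.png",p[:,:,::-1])
W=cloud("wrist",d,o); z=o["tool_pos"]
m=(W[...,2]>.145)&(W[...,2]<.195)&(np.hypot(W[...,0]-.648,W[...,1]-.006)<.03)
q=W[m]; v,u=np.nonzero(m); print(len(q)); 
for a in np.arange(.145,.195,.01):
    s=(q[:,2]>a)&(q[:,2]<a+.01)
    if s.any(): print(a.round(3),s.sum(),q[s].mean(0).round(4),q[s].min(0).round(4),q[s].max(0).round(4))
p,d,o=snap("scene");crop(p,150,100,450,320,2.6,"pics/s6.png")
E
```

```text
clock: 9.25
tool_pos: [0.5639, 0.0066, 0.1947]
orientation: [180.0, 0.0, -179.5]
force: [-0.9, 1.2, -3.3]
opening: 0.043
[0.56394198 0.00664189 0.19470836] [-0.90374273  1.22522413 -3.27859756]
669
0.145 97 [0.6462 0.0029 0.1503] [ 6.436e-01 -3.000e-04  1.451e-01] [0.6524 0.0095 0.1549]
0.155 104 [0.6466 0.0026 0.1601] [ 6.437e-01 -3.000e-04  1.551e-01] [0.6526 0.0086 0.1649]
0.165 117 [0.6466 0.0027 0.1701] [ 6.437e-01 -1.000e-04  1.651e-01] [0.653  0.0083 0.175 ]
0.175 350 [0.6489 0.0045 0.1823] [ 0.6438 -0.0007  0.175 ] [0.6558 0.0109 0.1848]
0.185 1 [0.6491 0.0094 0.1851] [0.6491 0.0094 0.1851] [0.6491 0.0094 0.1851]
```

View pics/w6.png

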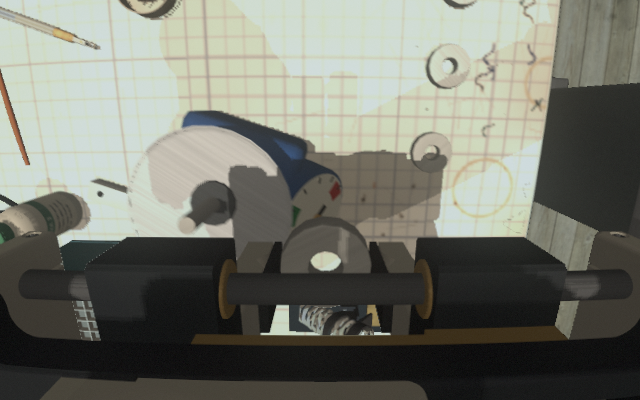

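View pics/s6.png

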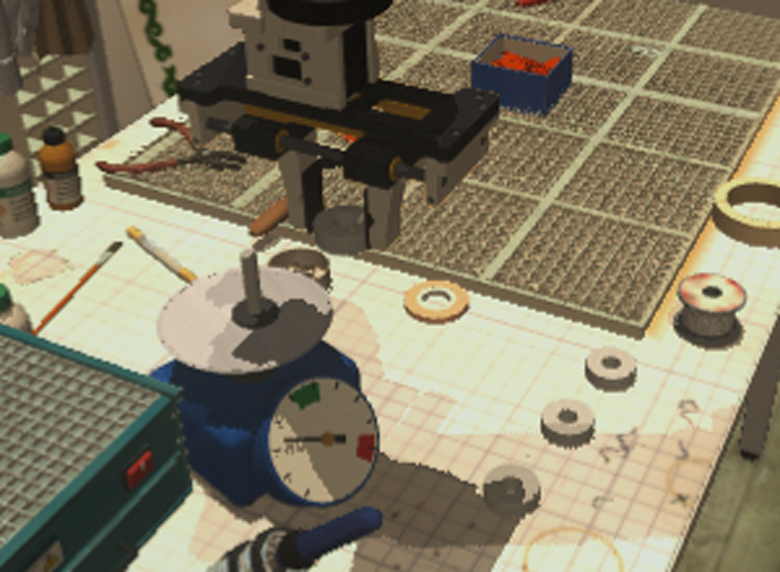

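```bash
python3 - <<'E'
from h import *
from scipy.optimize import least_squares
p,d,o=snap("wrist"); W=cloud("wrist",d,o); t=o["tool_pos"]; print(t)
m=(np.hypot(W[...,0]-t[0],W[...,1]-t[1])<.03)&(W[...,2]>t[2]+.03)&(W[...,2]<t[2]+.055); m[272:]=0
print("z hist",np.histogram(W[m][:,2]-t[2],bins=10))
top=np.median(W[m][:,2][W[m][:,2]>t[2]+.038]); print("top",top)
mm=m&(np.abs(W[...,2]-top)<.0025)&(np.abs(W[...,0]-t[0])<.0215)
# outer edge: for each column first row
q=[];b=[]
for u in range(295,358):
    r=np.nonzero(mm[:,u])[0]
    if len(r)>3: q.append((u,r[0]-.5))
Q=plane("wrist",q,top,o)[:,:2]
f=least_squares(lambda s:np.hypot(*(Q-s[:2]).T)-.022,[t[0],t[1]],loss="soft_l1",f_scale=.0005); print("outer",f.x,f.x-t[:2],np.abs(f.fun).max())
f=least_squares(lambda s:np.hypot(*(Q-s[:2]).T)-s[2],[t[0],t[1],.022],loss="soft_l1",f_scale=.0005); print("free r",f.x)
g=p[235:285,270:380]; cv2.imwrite("pics/ring6.png",cv2.resize(g[:,:,::-1],None,fx=7,fy=7,interpolation=cv2.INTER_NEAREST))
g=p[180:240,150:270]; cv2.imwrite("pics/sp6.png",cv2.resize(g[:,:,::-1],None,fx=6,fy=6,interpolation=cv2.INTER_NEAREST))
# spindle tip
mt=(np.hypot(W[...,0]-.6497,W[...,1]-.005)<.012)&(W[...,2]>.1805)&(W[...,2]<.19)
v,u=np.nonzero(mt); (a,c),r=cv2.minEnclosingCircle(W[mt][:,:2].astype(np.float32)); print("tip",mt.sum(),a,c,r,W[mt].mean(0), np.c_[u,v].mean(0))
E
```

```text
[0.56347954 0.00640096 0.19333666]
z hist (array([ 191,  187,  190,  222, 2073, 1123,   92,  116,  174,  117]), array([0.03001473, 0.03251325, 0.03501177, 0.03751028, 0.0400088 ,
       0.04250732, 0.04500584, 0.04750435, 0.05000287, 0.05250139,
       0.05499991]))
top 0.2356832438677948
outer [0.56340395 0.00641841] [-7.55881868e-05  1.74488980e-05] 0.0006250066841242789
free r [0.56340532 0.00556672 0.02121197]
tip 280 0.6494050025939941 0.00986273493617773 0.0037560078781098127 [0.64949624 0.00496495 0.18338573] [186.96428571 226.63214286]
```

View pics/ring6.png

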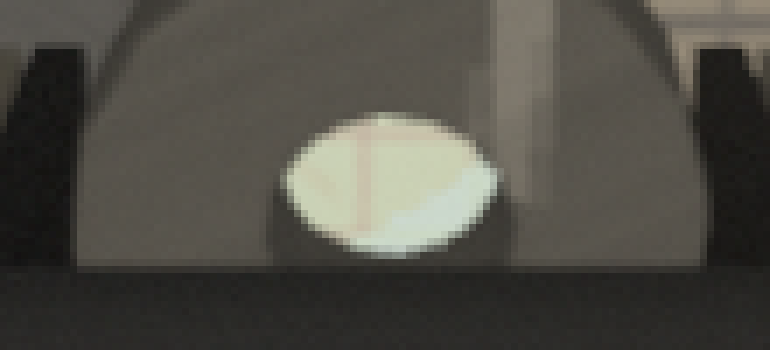

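View pics/sp6.png

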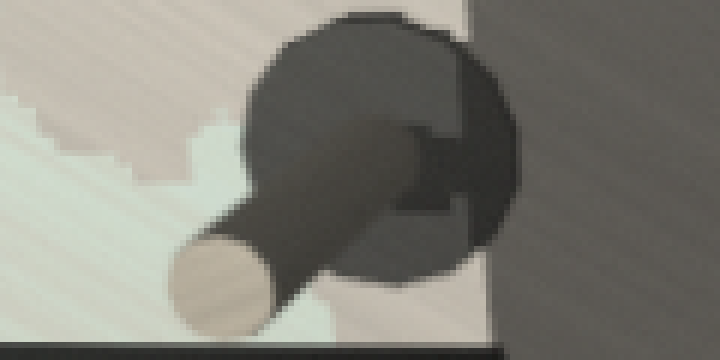

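```bash
python3 -m jog '0 0 -0.08 -0.7 0 0 -1; 0 0 0 -0.8 -0.02 0 -1; 0 0 0 -0.5 -0.02 0 -1; 0 0 0 -0.15 0 0 -1; 0 0 0 0 0 0 -1; 0 0 0 0 0 0 -1'; python3 - <<'E'
from h import *
p,d,o=snap("wrist"); print(o["tool_pos"],o["force"],o["orientation"]);cv2.imwrite("pics/w7.png",p[:,:,::-1])
print(plane("wrist",[[186.8,227.8]],.1835,dict(tool_pos=[0.56347954,0.00640096,0.19333666],orientation=[180,0,-179.5])))
p,d,o=snap("scene");crop(p,180,120,330,310,3.1,"pics/s7.png")
E
```

```text
clock: 10.15
tool_pos: [0.6476, 0.0072, 0.1946]
orientation: [180.0, -0.0, -179.0]
force: [0.7, 0.2, -1.5]
opening: 0.0426
[0.64756839 0.007189   0.19464515] [ 0.72131782  0.23030731 -1.52915283] [ 1.79992480e+02 -9.85856731e-03 -1.78955314e+02]
[[0.64970321 0.00576344 0.1835    ]]
```

View pics/w7.png

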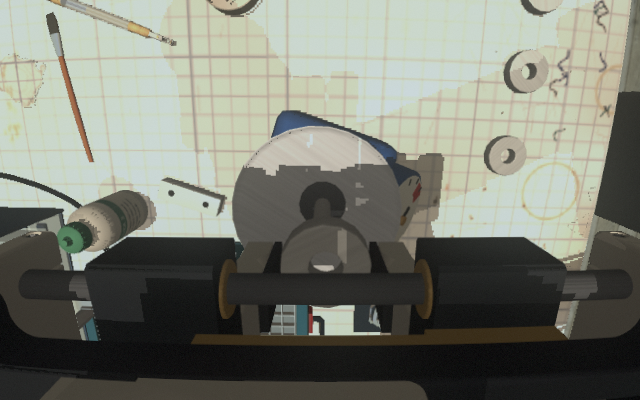

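View pics/s7.png

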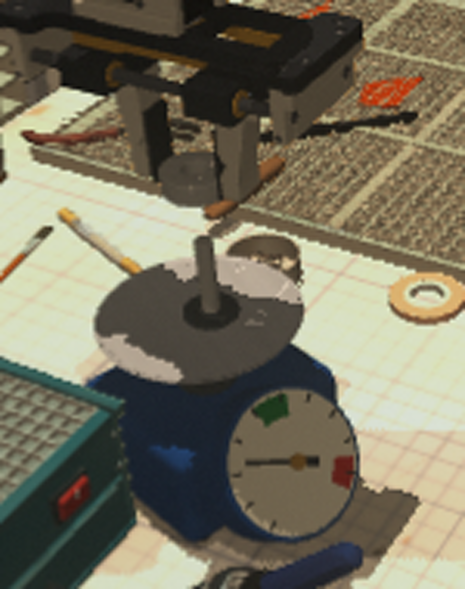

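```bash
python3 -m jog '0 0 0 -0.05 -0.035 0.3 -1; 0 0 0 0 0 0.3 -1; 0 0 0 0 0 0.15 -1; 0 0 0 0 0 0 -1; 0 0 0 0 0 0 -1'; python3 - <<'E'
from h import *
p,d,o=snap("wrist"); print(o["tool_pos"],o["force"],o["orientation"]);crop(p,220,160,420,290,4,"pics/w8.png")
p,d,o=snap("scene");print(o["tool_pos"]);crop(p,180,160,330,310,4,"pics/s8.png")
E
```

```text
clock: 10.88
tool_pos: [0.6507, 0.0057, 0.1647]
orientation: [-180.0, 0.0, -179.0]
force: [-0.0, 0.1, -0.9]
opening: 0.0431
[0.6507133  0.00567636 0.16467936] [-0.01506117  0.1061076  -0.86976446] [-1.79995302e+02  2.07349936e-02 -1.78964768e+02]
[0.65076154 0.00567078 0.16483282]
```

View pics/w8.png

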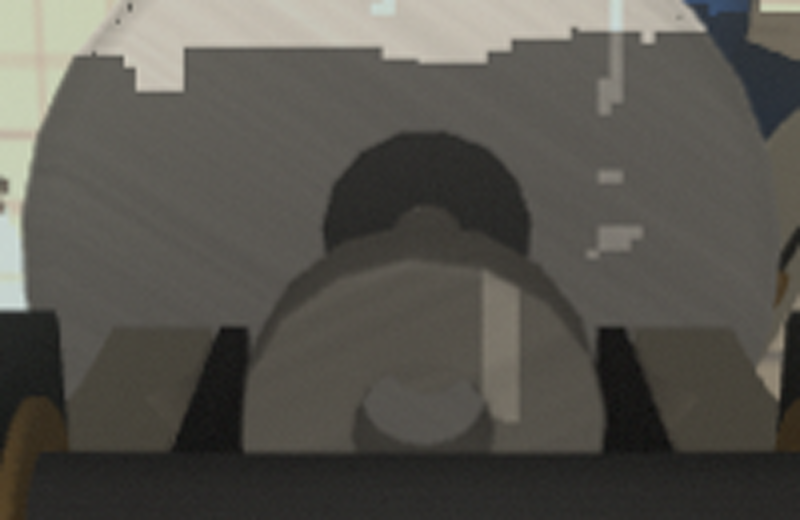

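View pics/s8.png

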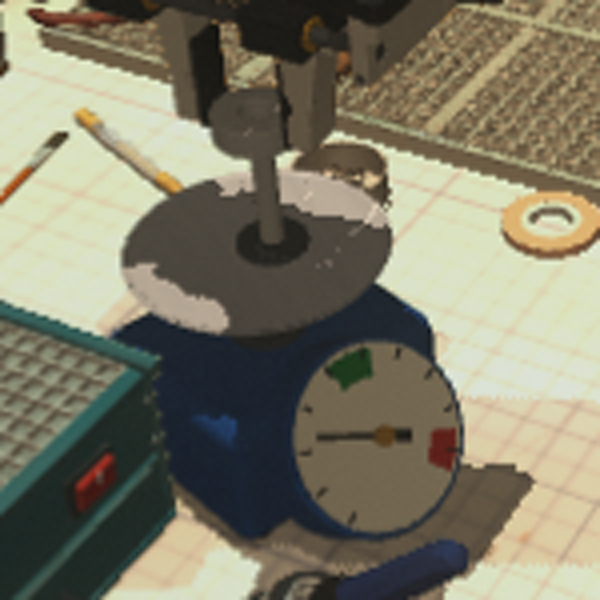

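```bash
python3 -m jog '0 0 0 0.02 0 0.1 -1; 0 0 0 0 0 0.1 -1; 0 0 0 0 0 0.1 -1; 0 0 0 0 0 0 -1; 0 0 0 0 0 0 -1'; python3 - <<'E'
from h import *
p,d,o=snap("wrist"); print(o["tool_pos"],o["force"],o["orientation"]);crop(p,220,160,420,290,4,"pics/w9.png")
p,d,o=snap("scene");print(o["tool_pos"]);crop(p,180,160,330,310,4,"pics/s9.png")
E
```

```text
clock: 11.6
tool_pos: [0.6497, 0.0057, 0.1525]
orientation: [-180.0, 0.0, -179.0]
force: [-0.2, 0.2, -2.1]
opening: 0.0426
[0.64972239 0.00565043 0.15247847] [-0.21916121  0.19514048 -2.09083054] [-1.79997171e+02  1.29746234e-03 -1.78966429e+02]
[0.64977587 0.00565591 0.15258958]
```

View pics/w9.png

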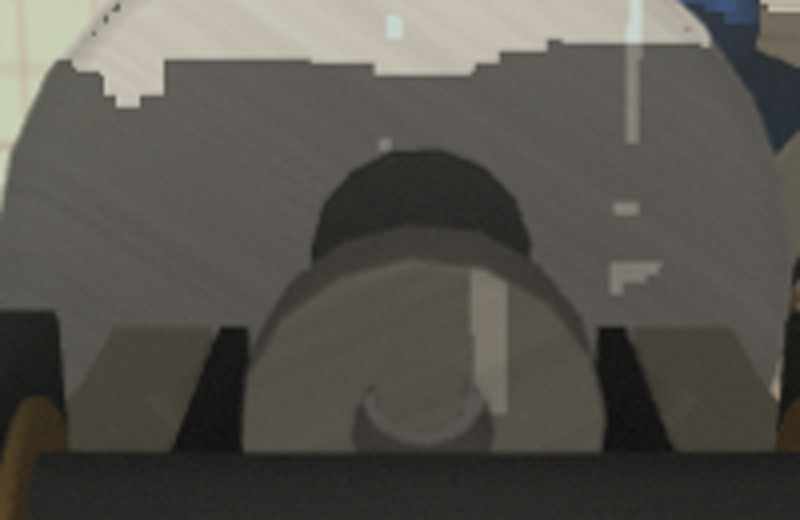

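View pics/s9.png

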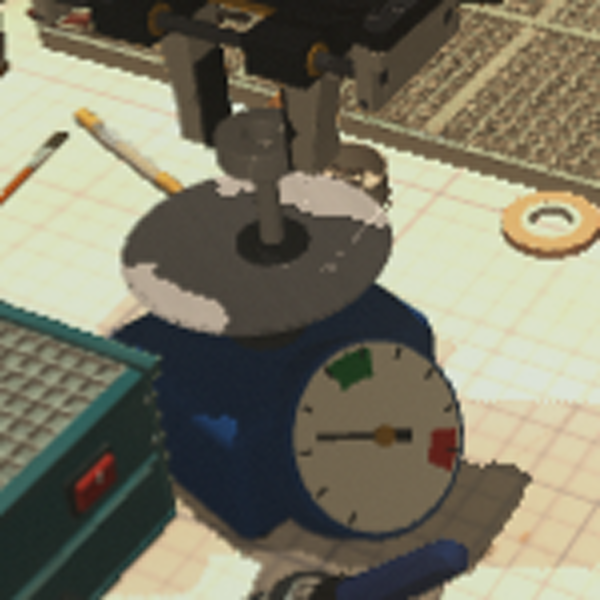

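```bash
python3 -m jog '0 0 0 0 0 0.1 -1; 0 0 0 0 0 0.1 -1; 0 0 0 0 0 0.1 -1; 0 0 0 0 0 0 -1; 0 0 0 0 0 0 -1'; python3 - <<'E'
from h import *
p,d,o=snap("wrist"); print(o["tool_pos"],o["force"],o["orientation"]);crop(p,220,160,420,290,4,"pics/w10.png")
p,d,o=snap("scene");print(o["tool_pos"]);crop(p,180,160,330,310,4,"pics/s10.png")
E
```

```text
clock: 12.32
tool_pos: [0.6497, 0.0057, 0.1405]
orientation: [-180.0, 0.0, -179.0]
force: [0.6, 0.1, -0.9]
opening: 0.0432
[0.64974068 0.00565136 0.14049264] [ 0.57345881  0.09613181 -0.90067364] [-1.79995864e+02  2.47393267e-03 -1.78966497e+02]
[0.64976647 0.00565548 0.14060593]
```

View pics/w10.png

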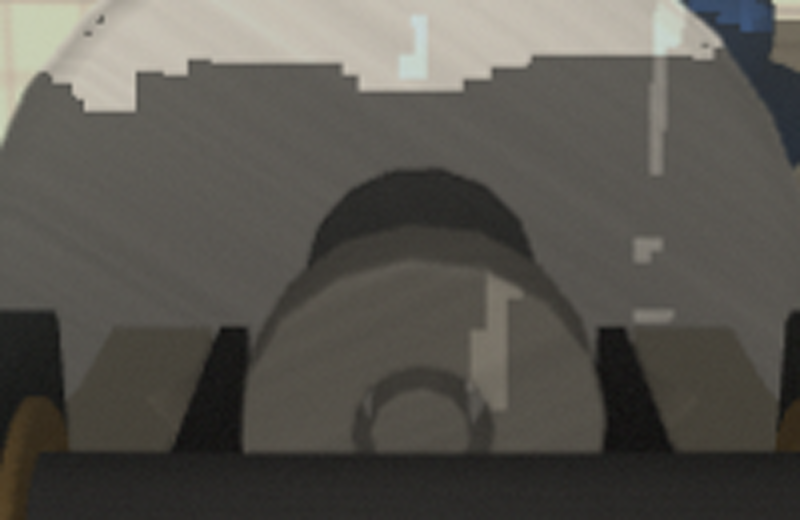

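View pics/s10.png

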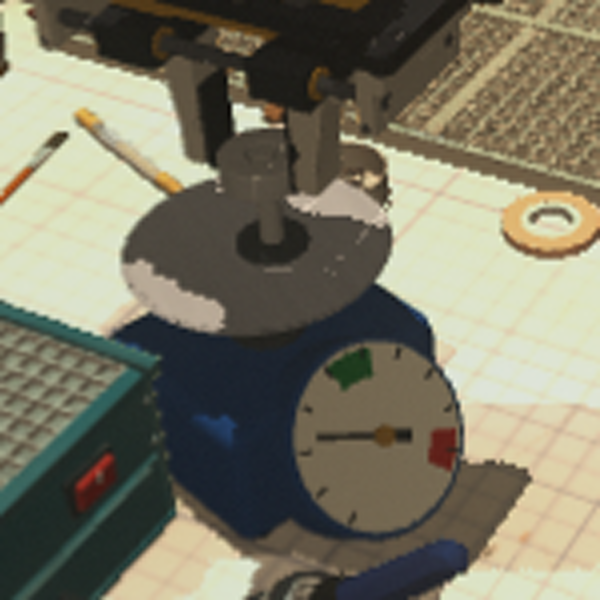

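```bash
python3 -m jog '0 0 0 0 0 0.2 -1; 0 0 0 0 0 0.25 -1; 0 0 0 0 0 0.2 -1; 0 0 0 0 0 0.1 -1; 0 0 0 0 0 0.07 -1; 0 0 0 0 0 0 -1; 0 0 0 0 0 0 -1'; python3 - <<'E'
from h import *
p,d,o=snap("scene");print(o["tool_pos"]);crop(p,180,160,330,310,4,"pics/s11.png")
E
```

```text
clock: 13.3
tool_pos: [0.6499, 0.0057, 0.108]
orientation: [180.0, 0.0, -179.0]
force: [-0.2, -0.2, -1.1]
opening: 0.0432
[0.64986534 0.0056728  0.10798996]
```

View pics/s11.png

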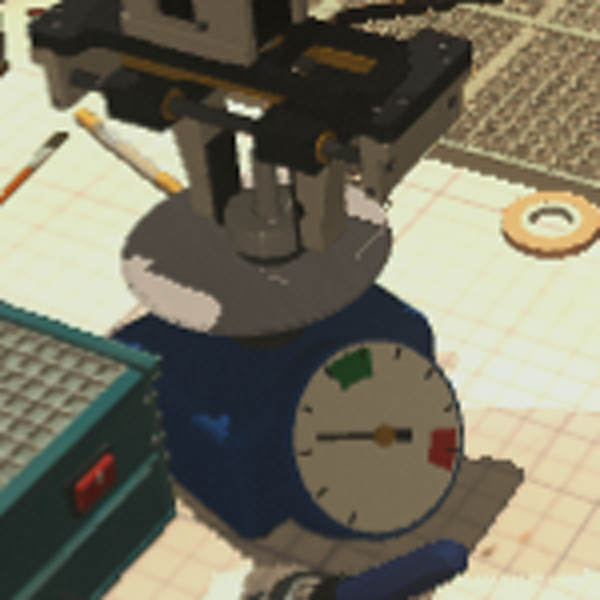

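```bash
python3 -m jog '0 0 0 0 0 0 0.5; 0 0 0 0 0 0 0.5; 0 0 0 0 0 0 0.5; 0 0 0 0 0 -0.3 0.5; 0 0 0 0 0 -0.7 0.5; 0 0 0 0 0 -0.8 0.5; 0 0 0 0.4 0 0 0.5; 0 0 0 0.8 -0.1 0 0.5'; python3 - <<'E'
from h import *
p,d,o=snap("scene");print(o["tool_pos"],o["force"]);crop(p,180,160,330,310,4,"pics/s12.png")
E
```

```text
clock: 14.35
tool_pos: [0.6015, 0.001, 0.1798]
orientation: [180.0, 0.0, -179.0]
force: [-1.0, -0.5, 0.8]
opening: 0.066
[0.60149466 0.0009715  0.17983903] [-1.00118281 -0.464059    0.75058768]
```

View pics/s12.png

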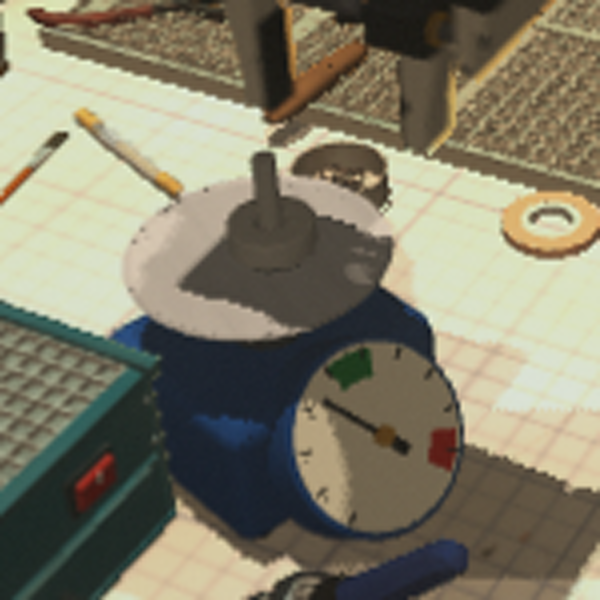

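```bash
cat >> h.py <<'E'
def needle(name=None):
    p,d,o=snap("scene"); W=cloud("scene",d,o)
    hsv=cv2.cvtColor(p,cv2.COLOR_RGB2HSV)
    roi=np.zeros((400,640),bool); roi[240:305,250:300]=1
    # dial disc polygon approx ellipse
    e=np.zeros((400,640),np.uint8); cv2.ellipse(e,((274.3,269.5),(41,48),-5),1,-1); e=e>0
    Q=W[e]; Q=Q[~np.isnan(Q).any(1)]; c=np.median(Q,0)
    for _ in range(3):
        n=np.linalg.svd(Q-Q.mean(0))[2][2]; r=np.abs((Q-Q.mean(0))@n); Q=Q[r<.004]
    if n[2]<0:n=-n
    c=Q.mean(0); 
    # in plane axes seen from front: up, right ; viewer looks along -n
    up=np.array([0,0,1.])-n*n[2]; up/=np.linalg.norm(up); right=np.cross(up,n)
    hub=[180+386/4,160+435/4]
    C=np.linalg.inv(cfw("scene")[2])[:3,3]
    def ab(uv):
        a=world("scene",uv,1.); s=((c-C)@n)/((a-C)@n); X=C+(a-C)*s[:,None]-c; return np.c_[X@right,X@up]
    v,u=np.nonzero(e); A=ab(np.c_[u,v])
    h=ab([hub])[0]; A=A-h
    ang=np.degrees(np.arctan2(A[:,0],A[:,1]))  # clockwise from up
    rr=np.hypot(*A.T)
    P=p[v,u].astype(int); H=hsv[v,u]
    g=(H[:,0]>45)&(H[:,0]<85)&(H[:,1]>100); rd=((H[:,0]<8)|(H[:,0]>172))&(H[:,1]>130)
    dk=(P.sum(1)<200)&~g&(rr<.036)&(rr>.012)
    return p,n,h,ang,rr,g,rd,dk,P
E
python3 - <<'E'
from h import *
p,n,h,ang,rr,g,rd,dk,P=needle()
print("n",n,"hub",h)
print("green",ang[g].min(),ang[g].max(),np.median(ang[g]),g.sum(),"red",np.sort(ang[rd])[[0,-1]],rd.sum(),np.median(ang[rd]))
print("needle",sorted(zip(ang[dk].round(0),(rr[dk]*1000).round(0))))
E
```

```text
n [-0.78404481  0.25323097  0.56669905] hub [ 0.0049582  -0.00121685]
green -15.8707569103261 13.58847165229671 -1.9262429062924513 60 red [112.75628306 145.98488482] 59 129.79670393908117
needle [(np.float64(-40.0), np.float64(15.0)), (np.float64(-40.0), np.float64(20.0)), (np.float64(-37.0), np.float64(13.0)), (np.float64(-37.0), np.float64(18.0)), (np.float64(-37.0), np.float64(23.0)), (np.float64(-37.0), np.float64(28.0)), (np.float64(-37.0), np.float64(32.0)), (np.float64(-36.0), np.float64(30.0)), (np.float64(-36.0), np.float64(35.0)), (np.float64(-35.0), np.float64(21.0)), (np.float64(-35.0), np.float64(26.0)), (np.float64(-34.0), np.float64(16.0)), (np.float64(-34.0), np.float64(28.0)), (np.float64(-34.0), np.float64(33.0)), (np.float64(-33.0), np.float64(24.0)), (np.float64(-33.0), np.float64(36.0)), (np.float64(-32.0), np.float64(19.0)), (np.float64(-32.0), np.float64(27.0)), (np.float64(-32.0), np.float64(31.0)), (np.float64(-17.0), np.float64(35.0)), (np.float64(-6.0), np.float64(32.0)), (np.float64(2.0), np.float64(32.0)), (np.float64(98.0), np.float64(36.0)), (np.float6
[... 966 characters left out ...]
np.float64(134.0), np.float64(25.0)), (np.float64(134.0), np.float64(34.0)), (np.float64(135.0), np.float64(32.0)), (np.float64(136.0), np.float64(30.0)), (np.float64(137.0), np.float64(28.0)), (np.float64(137.0), np.float64(35.0)), (np.float64(138.0), np.float64(33.0)), (np.float64(139.0), np.float64(13.0)), (np.float64(139.0), np.float64(25.0)), (np.float64(139.0), np.float64(30.0)), (np.float64(140.0), np.float64(35.0)), (np.float64(141.0), np.float64(28.0)), (np.float64(141.0), np.float64(33.0)), (np.float64(143.0), np.float64(26.0)), (np.float64(143.0), np.float64(31.0)), (np.float64(144.0), np.float64(34.0)), (np.float64(145.0), np.float64(29.0)), (np.float64(158.0), np.float64(13.0))]
```

```bash
python3 -m jog '0 0 0 0.9 -0.12 0 0.5; 0 0 0 0.9 -0.12 0 0.5; 0 0 0 0.9 -0.12 0.2 0.5; 0 0 0 0.8 -0.12 0.5 0.5; 0 0 0 0.3 0 0.8 0.5; 0 0 0 0.05 0 0.8 0.5; 0 0 0 0 0 0 0.5;0 0 0 0 0 0 0.5'; python3 - <<'E'
from h import *
p,d,o=snap("wrist"); print(o["tool_pos"],o["force"],o["opening"]);cv2.imwrite("pics/w13.png",p[:,:,::-1])
W=cloud("wrist",d,o)
m=(np.hypot(W[...,0]-.4475,W[...,1]+.021)<.03)&(W[...,2]>.011)&(W[...,2]<.022); q=W[m]
(cx,cy),r=cv2.minEnclosingCircle(q[:,:2].astype(np.float32)); v,u=np.nonzero(m); print(len(q),cx,cy,r,q.mean(0).round(4),u.mean(),v.mean())
E
```

```text
clock: 15.45
tool_pos: [0.4492, -0.021, 0.0888]
orientation: [-180.0, 0.1, -178.9]
force: [0.4, -0.4, 0.1]
opening: 0.0658
[ 0.44917735 -0.02097446  0.08878836] [ 0.42229496 -0.4364383   0.13717557] 0.06581740795179056
1973 0.44739630818367004 -0.02120370790362358 0.022042207419872284 [ 0.4477 -0.0221  0.0149] 327.4885960466295 201.52204764318296
```

View pics/w13.png

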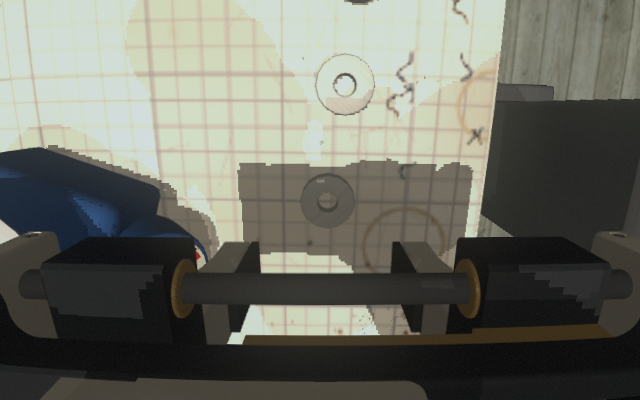

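```bash
python3 -m jog '0 0 0 0.02 -0.01 0.6 0.5; 0 0 0 0 0 0.8 0.5; 0 0 0 0 0 0.8 0.5; 0 0 0 0 0 0.4 0.5; 0 0 0 0 0 0.18 0.5; 0 0 0 0 0 0 0.5; 0 0 0 0 0 0 0.5'
```

```text
clock: 16.38
tool_pos: [0.4482, -0.0213, -0.0226]
orientation: [180.0, 0.1, -179.0]
force: [-0.0, -0.7, 0.1]
opening: 0.0657
```

```bash
python3 -m jog '0 0 0 0.02 0 0.11 0.3; 0 0 0 0 0 0 -0.2; 0 0 0 0 0 0 -1; 0 0 0 0 0 0 -1; 0 0 0 0 0 0 -1; 0 0 0 0 0 0 -1'
```

```text
clock: 17.12
tool_pos: [0.4467, -0.0215, -0.0278]
orientation: [180.0, 0.0, -179.0]
force: [0.3, 0.5, 1.0]
opening: 0.0425
```

```bash
python3 -m jog '0 0 0 0 0 -0.6 -1; 0 0 0 0 0 -0.95 -1; 0 0 0 0 0 -0.95 -1; 0 0 0 -0.2 0 -0.95 -1; 0 0 0 -0.8 0.15 -0.95 -1; 0 0 0 -0.9 0.15 -0.7 -1; 0 0 0 -0.9 0.15 0 -1; 0 0 0 -0.9 0.14 0 -1'; python3 -m jog '0 0 0 -0.9 0 0 -1; 0 0 0 -0.47 0 0 -1; 0 0 0 0 0 0 -1; 0 0 0 0 0 0 -1; 0 0 0 0 0 0 -1'; python3 - <<'E'
from h import *
p,d,o=snap("wrist"); print(o["tool_pos"],o["force"],o["orientation"]);crop(p,220,160,420,290,4,"pics/w14.png")
p,d,o=snap("scene");crop(p,180,160,330,310,4,"pics/s14.png")
E
```

```text
clock: 18.12
tool_pos: [0.5947, 0.0049, 0.176]
orientation: [180.0, -0.0, -179.0]
force: [-0.1, 0.1, -2.1]
opening: 0.0428
clock: 18.75
tool_pos: [0.6481, 0.0056, 0.1763]
orientation: [180.0, -0.0, -179.0]
force: [-0.3, 0.6, -2.1]
opening: 0.0429
[0.64811433 0.00561752 0.17625416] [-0.30579314  0.62100037 -2.11440924] [ 1.79993919e+02 -6.71814019e-03 -1.78960889e+02]
```

View pics/w14.png

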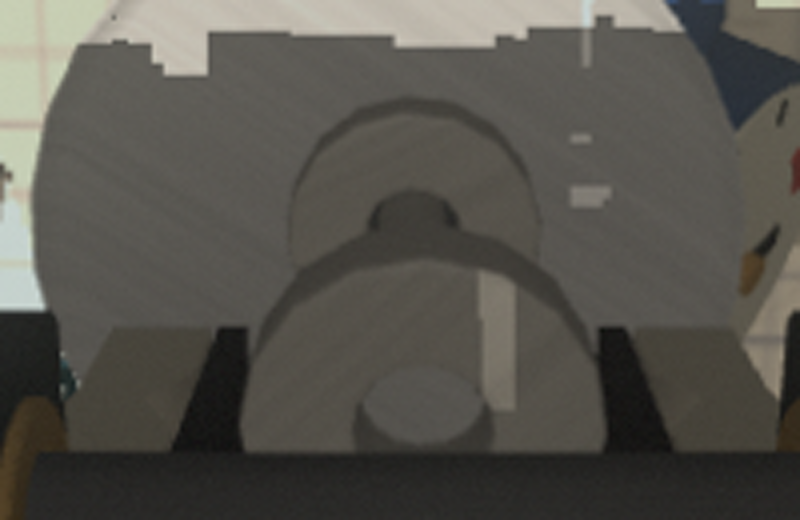

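View pics/s14.png

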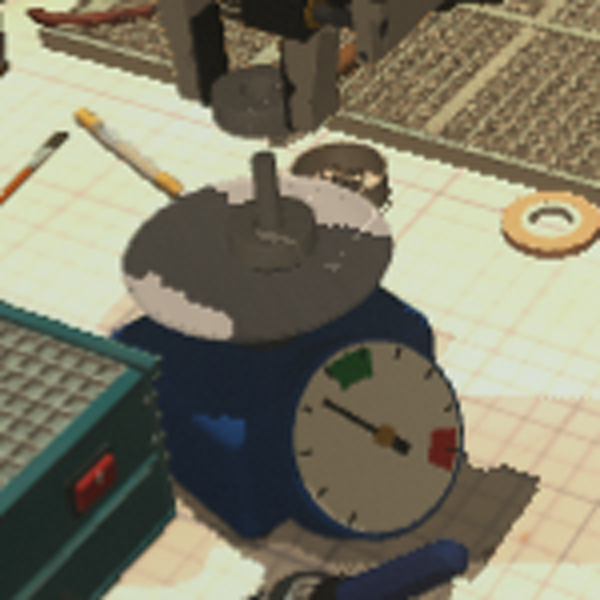

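```bash
python3 -m jog '0 0 0 -0.04 0 0.2 -1; 0 0 0 0 0 0.2 -1; 0 0 0 0 0 0.15 -1; 0 0 0 0 0 0.1 -1; 0 0 0 0 0 0.1 -1; 0 0 0 0 0 0.1 -1; 0 0 0 0 0 0 -1; 0 0 0 0 0 0 -1'; python3 - <<'E'
from h import *
p,d,o=snap("wrist"); print(o["tool_pos"],o["force"],o["orientation"]);crop(p,220,160,420,290,4,"pics/w15.png")
p,d,o=snap("scene");crop(p,180,160,330,310,4,"pics/s15.png")
E
```

```text
clock: 19.85
tool_pos: [0.6506, 0.0057, 0.1423]
orientation: [-180.0, 0.0, -179.0]
force: [-0.1, -0.1, -1.2]
opening: 0.0427
[0.650601   0.00568624 0.14227224] [-0.07845322 -0.0813338  -1.15449774] [-1.79999828e+02  1.80140091e-02 -1.78964611e+02]
```

View pics/w15.png

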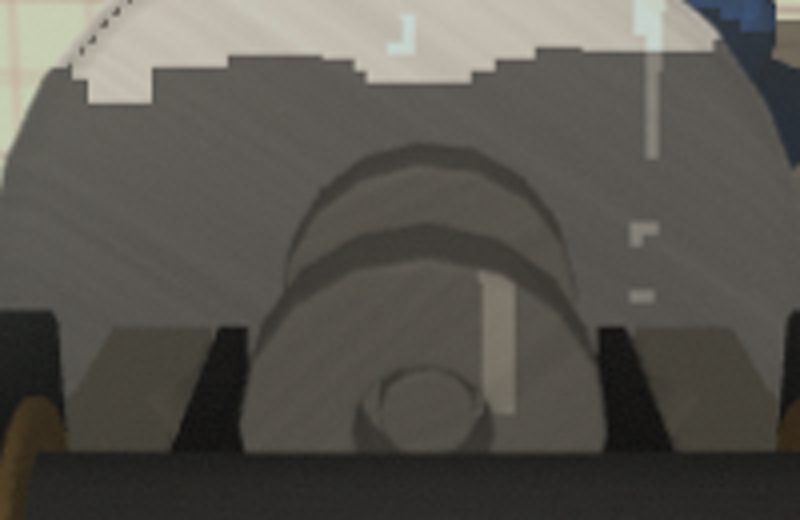

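View pics/s15.png

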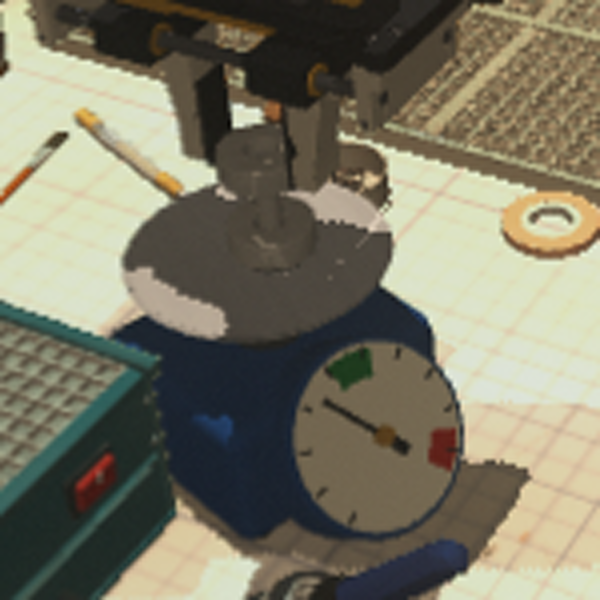

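```bash
python3 -m jog '0 0 0 0.02 0 0.15 -1; 0 0 0 0 0 0.2 -1; 0 0 0 0 0 0.15 -1; 0 0 0 0 0 0.07 -1; 0 0 0 0 0 0 -1; 0 0 0 0 0 0 -1'; python3 - <<'E'
from h import *
p,d,o=snap("scene");print(o["tool_pos"],o["force"]);crop(p,180,160,330,310,4,"pics/s16.png")
E
```

```text
clock: 20.7
tool_pos: [0.6498, 0.0057, 0.1195]
orientation: [180.0, 0.0, -179.0]
force: [-0.9, -0.2, -1.5]
opening: 0.0427
[0.64984708 0.00568712 0.1194976 ] [-0.85469756 -0.1573573  -1.50453152]
```

View pics/s16.png

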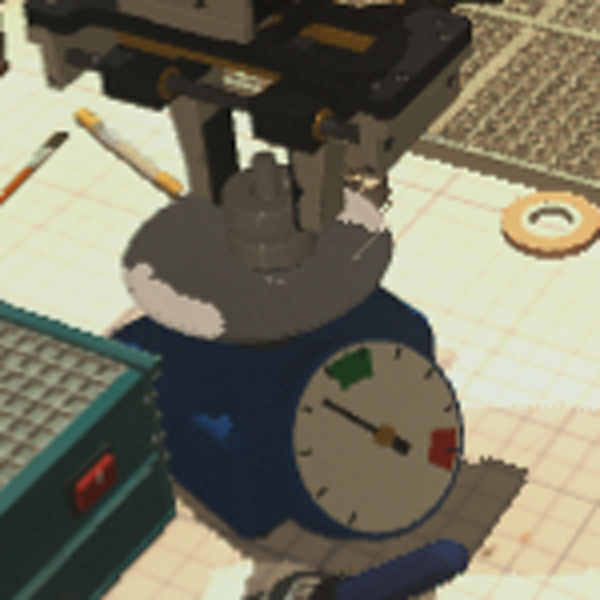

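Release, rise, move back toward the bench side and settle.

```bash
python3 -m jog '0 0 0 0 0 0 0.5; 0 0 0 0 0 0 0.5; 0 0 0 0 0 0 0.5; 0 0 0 0 0 -0.3 0.5; 0 0 0 0 0 -0.7 0.5; 0 0 0 0 0 -0.6 0.5; 0 0 0 0.4 0 0 0.5; 0 0 0 0.8 -0.1 0 0.5'; python3 -m jog '0 0 0 0.8 -0.3 0 0.5; 0 0 0 0.5 -0.5 0 0.5; 0 0 0 0 -0.8 0 0.5; 0 0 0 0 -0.7 0 0.5; 0 0 0 0 0 0 0.5; 0 0 0 0 0 0 0.5'; python3 - <<'E'
from h import *
p,n,h,ang,rr,g,rd,dk,P=needle()
print("green",ang[g].min(),ang[g].max(),np.median(ang[g]),g.sum()); print("needle",np.sort(ang[dk&(rr<.03)&(np.abs(ang)<60)]))
crop(p,180,160,330,310,4,"pics/s17.png")
crop(p,245,235,305,300,9,"pics/d17.png")
p,d,o=snap("wrist");print(o["tool_pos"],o["force"]);cv2.imwrite("pics/w17.png",p[:,:,::-1])
E
```

```text
clock: 21.75
tool_pos: [0.6012, 0.0009, 0.1831]
orientation: [180.0, -0.0, -179.0]
force: [0.5, -0.5, -0.3]
opening: 0.0657
clock: 22.5
tool_pos: [0.551, -0.092, 0.1832]
orientation: [180.0, -0.0, -179.0]
force: [0.5, 0.8, 0.1]
opening: 0.0657
green -15.925052022851608 13.50831600060243 -0.6992173753518706 54
needle [-13.05030646 -11.58053529 -11.34863577 -10.29819226  -9.82478646
  -8.56444131  -8.5621362   -7.37428556  -5.17800879]
[ 0.55110719 -0.09170366  0.18323187] [ 0.63216854 -0.17509001 -0.08045614]
```

View pics/s17.png

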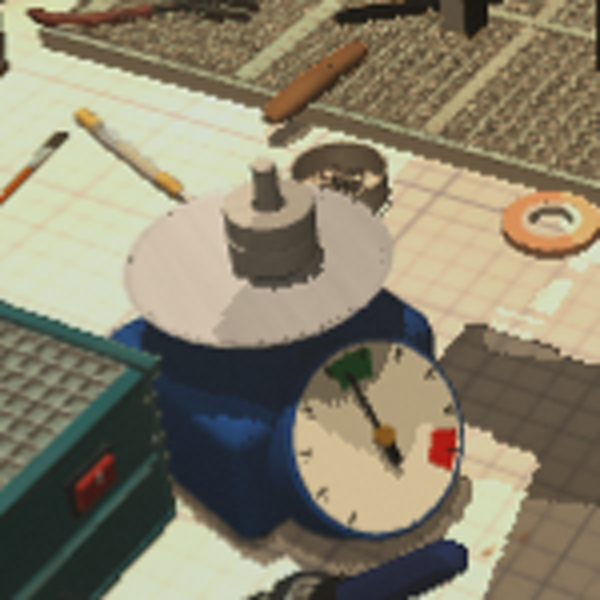

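View pics/d17.png

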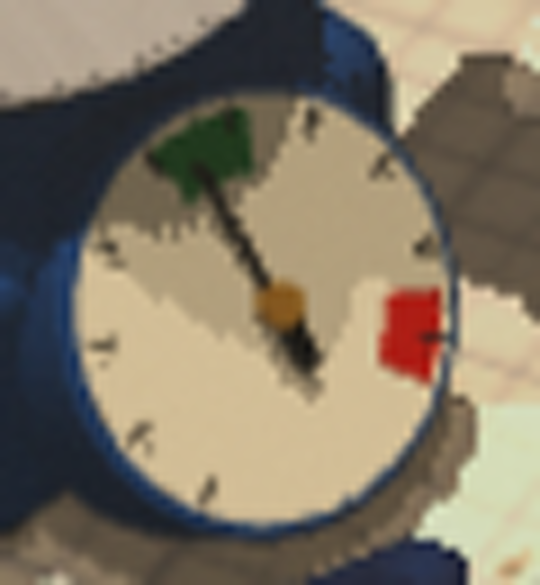

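View pics/w17.png

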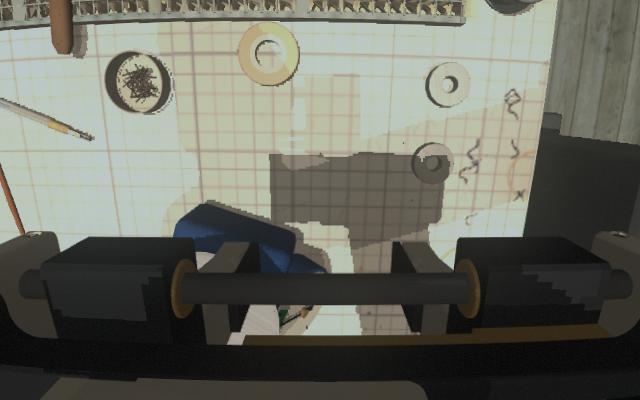

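```bash
python3 -m jog '0 0 0 0 0 0 0.5; 0 0 0 0 0 0 0.5; 0 0 0 0 0 0 0.5; 0 0 0 0 0 0 0.5;0 0 0 0 0 0 0.5; 0 0 0 0 0 0 0.5'; python3 - <<'E'
from h import *
p,n,h,ang,rr,g,rd,dk,P=needle()
print("green",ang[g].min(),ang[g].max()); print("needle",np.median(ang[dk&(rr<.03)&(np.abs(ang)<60)]))
p,d,o=snap("top"); crop(p,200,110,370,280,3.5,"pics/t18.png"); print(o["force"],o["qvel"].round(2))
E
```

```text
clock: 23.35
tool_pos: [0.5514, -0.0921, 0.1833]
orientation: [180.0, 0.0, -179.0]
force: [-0.7, 0.3, 0.0]
opening: 0.0659
green -15.798861942863496 13.684624682654267
needle -9.687174792040096
[ 0.26013855  0.6220865  -0.09878355] [ 0.04 -0.04  0.07  0.03  0.09 -0.06]
```

View pics/t18.png

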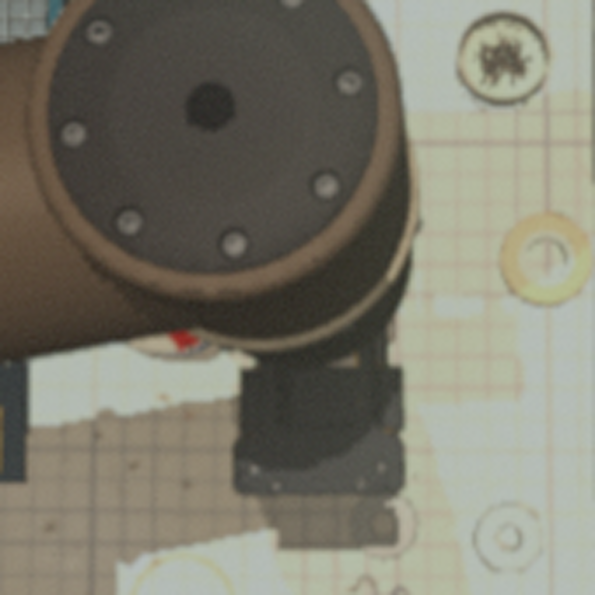

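```bash
python3 -c "
from plant import ctrl
print(ctrl.close_job(), ctrl.get_obs()['clock'])"
```

```text
the job is handed in; nothing more can be done
the job is handed in; nothing more can be done
```

I threaded two rings onto the spindle one at a time and let go of each. The needle then rested in the green, so I stopped and handed the job in at about 23.5 s of the 72 s. `close_job` reported no verdict.

**Final checks:**
- **Needle:** in two pictures about 0.8 s apart it stood still, roughly 6° above the green sector's lower edge. I put it at about 2.1 rad, but my dial reading was distorted: it stretched the angle between green and red by about 12%. That makes the green placement firmer than the exact figure.
- **While threading:** the needle did not move in any picture until I let go of a ring, so the hand did not press the dish and it never came near the red.
- **Other things:** both spare rings lie flat on the bench, and the foil roll and tin of nails look untouched. The spool was out of view or only partly in view in my last pictures, but the arm never went near it.
- **Robot:** the gripper was open and clear of everything, with force readings near zero.

**What went wrong:** my first grasp closed on empty air above the ring. The fingertips really sit about 31 mm behind the reported TCP, which disagrees with the description. I measured this with the wrist and scene cameras and corrected for it. The ring had not moved, and both later grasps held.

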